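Stand a dip-meter reel stand on its kickstand and hold it

ROBOT

A 6-joint arm with a two-finger parallel gripper is mounted at the origin on the work surface. World frame = base frame: x ahead of the robot, y to its left, z up, the work surface at z = 0. Lengths are in mm, angles in rad, forces in N, time in s.
With the tool pointing down it reaches from about 300 to 775 mm from the base axis. Payload 14.6 kg.
Tool frame: the origin (TCP) lies between the finger pads, 19 mm behind the fingertips; this is the grasp point; z points along the fingers, y is the line along which they close (so a half turn about z gives the same grasp; the last joint's range is limited). The gripper opens to 94 mm and grips with 3 to 60 N. Pads are 16 mm wide; open, the fingers measure 119 mm over their backs; the gripper's body (75 mm by 177 mm) begins 78 mm behind the grasp point.
Start: joints at [-0.067, 0.3, 1.521, -0, 1.321, -0.067], TCP at [549.99, -0.002, 224.246] pointing down, gripper open.
Joint ranges: [-3.03, 3.03], [-0.79, 2.21], [0.23, 2.52], [-1.04, 4.18], [0, 3.07], [-2.55, 2.55]. Speed limits (rad/s): [2.22, 2.22, 2.57, 3.14, 3.14, 3.14].

INTERFACE

Orientations are given as [roll, pitch, yaw] about the fixed x, y, z axes, in that order (R = Rz(yaw) Ry(pitch) Rx(roll)).
In Python, from cell import manip gives the robot as it stands. The module is installed in compiled form; this text tells all that it offers.
- The arm moves only by the shell command python3 -m creep 'ROWS' [FORCE]. ROWS is JSON, a list of rows, each a list of 3 entries, a list of its own where there are three numbers: the opening, from -1 (shut) to 1 (fully open), then the shift along the tool's x, y, z in cm, then the turn about the tool's z in units of 5 degrees (1.0 is 5 degrees). In form: [[grip, [tx, ty, tz], roll], ...]. A call has 1 to 12 rows; each row is the pose to reach, as a shift and turn from the pose commanded when the call began, along the tool's axes at that moment; what a row does not reach only later rows make up. A row lasts 1/10 s, in which the tool goes at most 50 mm and 8.59 degrees, less where a joint would pass 70% of its speed; a pose out of reach is approached as far as the arm can. A call with a gripper value outside its range is refused whole. The fingers move at their own pace and stop on an object; FORCE is the grip in N (left out, the last holds). Time passes only in rows, so rows that repeat a pose let the fingers close. It gives the time, the measured TCP pose, the force, the opening and the grip force at its end, in the units of the state.
- manip.read_state(): the state, without advancing time (a new reading comes with each control period).
- manip.camera(name): name is "scene" or "side" or "wrist"; returns the picture (384x512x3 uint8, red, green, blue); there is no depth.
- manip.camera_params(name): a dict with "fovy" (degrees; the focal length in pixels is half the picture's height over the tangent of half this angle, whatever the lens; pixels are square), "cx", "cy" (the principal point, pixels), "k1" (the pictures are not rectified: a ray, as slopes to the right and down, at radius r is drawn at 1 + k1 r^2 times it, then the intrinsics apply), "origin" and "attitude" of the camera in the world. Camera axes: x right, y down, z forward; pixel columns grow to the right and rows downward; lengths in mm; the calibration is good to about 2 mm. A picture is of the moment at which its call begins: read the wrist's pose just before it. camera_params takes no time and is no camera call; for the wrist camera it gives the pose at the moment of the call.
- manip.sign_off(): hands the job in; it is judged then, once.
The state is a dict: "clock": time; "joints": joint angles; "qd": joint speeds; "effort": joint torques, N m; "eef_pos": TCP position; "eef_rot": TCP orientation; "wrist_force": force on the tool from outside, world axes, zero at the start; "moment": the same for the moment, N m; "finger_gap": finger opening in mm; "finger_force": force on a finger pad.
Only numpy, scipy, OpenCV 4.12 (cv2) and the standard library are available. Lean on these libraries where they do the work, as an engineer would, in place of code of your own. Each camera call takes 0.05 s, during which the arm holds its last target. There are 200 camera calls.

TASK

Two tape-reel stands lie face down on the bench: one still has its drum fitted, the other has been stripped to its bare hub. While the bare-hub stand is still lying, flip its kickstand down over centre until it snaps against its stop; then stand the frame up on its rubber shoes by the grip sleeve of its carrying handle and finish still gripping that handle firmly, holding the frame upright and still so that I can push the spare drum onto the hub without tipping it. Leave the stand that has its drum, the spare drum and the sample tins where they are.

Things in the scene. Friction and masses are not known exactly. Their poses are not given: they have to be found in the camera images.
- bare_stand: the stand to work on: open loop of 16 mm tube, 250 mm long, 156 wide, about 0.8 kg, a bare bearing hub in its middle. It lies on its front. Its x runs from shoes to handle (level lying, up standing), y across, z out of its rear (up while lying). Origin: on its front face at mid-length, so on the bench while lying. Lying, its tubes reach 20 mm above the bench and the hub (56 mm wide) 23 mm
- stand_grip (a point): middle of the bare stand's grip sleeve, a round grey bar on the handle, 24 mm thick, 80 mm long along the stand's y, at x = 113, y = 0, z = 12 mm of the stand: 12 mm above the bench while lying, 238 mm when standing. Inside the loop 60 mm next to it are open, room for a finger
- stand_soles (a point): middle of the soles of the bare stand's two rubber shoes, at x = -125, y = 0, z = 12 mm of the stand: 12 mm above the bench while lying, at bench height when standing. The shoes (y = +-70 mm, 30 wide, 24 deep) reach from z = 0 to 24 mm; as the stand is raised it pivots on their front lower edge, x = -125, z = 0 mm
- stand_hub (a point): centre of the bare stand's hub, x = 10, y = 0, z = 12 mm of the stand
- kickstand_pivot (a point): pivot of the bare stand's kickstand, at x = -30, y = -52, z = 34 mm of the stand. The kickstand is a straight round rod, 10 mm thick, 115 mm from pivot to foot centre. Folded it points along the stand's +y, its underside 9 mm above the tubes. At angle a it points along cos(a) y + sin(a) (-0.743 x + 0.669 z) of the stand
- kickstand (a joint): angle of the kickstand, rad: 0 folded, 1.75 down at its stop. With the stand lying, the foot swings towards the shoes and rises to 110 mm. A spring resists with 1 to 2 N at the foot up to 0.85 rad (dead centre), then snaps it to the stop by itself; it stays at whichever stop it is at. With the stand upright the foot meets the bench 110 mm behind the soles
- kickstand_foot (a point): centre of the kickstand's 18 mm round rubber foot; 34 mm above the bench while folded and lying
- reel_stand: the other stand, of the same make, kickstand folded, lying on the grey drum fitted to it (180 mm across, 46 high), about 1 kg, 95 mm high over all. Origin under its mid-length, at bench height; x from shoes to handle. To be left alone
- spare_drum: loose empty drum, 180 mm across and 46 mm high, lying flat; origin at the centre of its underside. To be left alone
- tin_a: open steel sample tin, 56 mm across, 48 mm high; origin at the centre of its underside. To be left alone
- tin_b: a second such tin. To be left alone

How it is judged:
By the outcome, as a careful person would: the job done as asked, in the order asked, and still so for the second after the job is handed in, while the arm keeps its last pose, push and grip.
It also fails if it takes over 67 s, if anything falls off the work surface, if the arm or the gripper's body presses on something with over 40 N, if the wrist force passes 120 N, or if a joint passes its speed limit or range.

## Working session

There is one attempt and no reset: what is moved stays moved. The work goes in short steps, Python scripts to look and compute and a shell command to move; the robot and the scene stay as the last step left them, time stands still between calls to the robot, and variables do not carry over. Pictures are saved under pics/ and viewed, at most 10 in all, crops included, and the job is handed in when it is done.

```bash
mkdir -p pics
python3 - <<'E'
from cell import manip
import cv2
s=manip.read_state();print(s)
for n in("scene","side","wrist"):
    print(n,manip.camera_params(n)); cv2.imwrite(f"pics/{n}0.png",manip.camera(n)[:,:,::-1])
a=cv2.imread("pics/scene0.png");b=cv2.imread("pics/side0.png")
E
```

```text
{'clock': 0.0, 'joints': array([-6.65901946e-02,  3.00493218e-01,  1.52156598e+00,  1.86839047e-05,
        1.32068523e+00, -6.66005596e-02]), 'qd': array([-0.00113516, -0.00099179,  0.00077065,  0.0013803 ,  0.00110988,
        0.00152628]), 'effort': array([-1.53750298e-03, -5.31805658e+01, -3.52735734e+01,  7.07558286e-02,
        2.43994006e-02, -4.79655944e-05]), 'eef_pos': array([5.49768714e+02, 2.24527269e-02, 2.23680569e+02]), 'eef_rot': array([-3.14044463e+00, -9.47094583e-05,  1.57080200e+00]), 'wrist_force': array([-0.18731757,  0.88846198, -0.6866445 ]), 'moment': array([0.01665688, 0.02068261, 0.0036655 ]), 'finger_force': 0.0, 'finger_gap': 93.92965268991286}
scene {'fovy': 55.435422304463614, 'cx': 253.9206908115544, 'cy': 188.32214757760408, 'k1': -0.04126875335766473, 'origin': array([1151.73843555, -406.95458603,  484.67623829]), 'attitude': array([-2.13904692, -0.02243553,  0.94998442])}
side {'fovy': 51.74779596088454, 'cx': 253.07948860239586, 'cy': 187.1453478016494, 'k1': -0.09231506092407982, 'origin': array([528.18797642, 784.60600364, 852.97083784]), 'attitude': array([-2.35104704, -0.0041632 , -3.04517328])}
wrist {'fovy': 70.45981248120609, 'cx': 255.68594943525036, 'cy': 191.58919851526824, 'k1': -0.01757618588959296, 'origin': array([548.87466061,  66.19083309, 383.41201606]), 'attitude': array([ 2.90947285e+00,  1.93576384e-03, -5.05800973e-04])}
```

View pics/scene0.png

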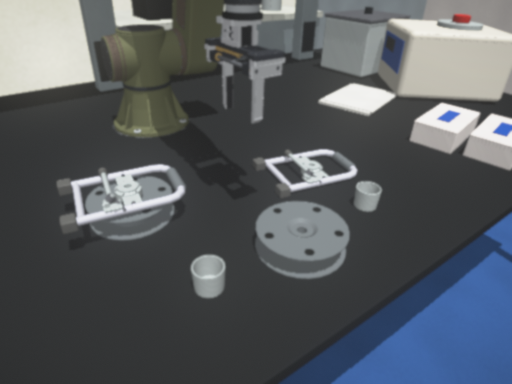

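View pics/side0.png

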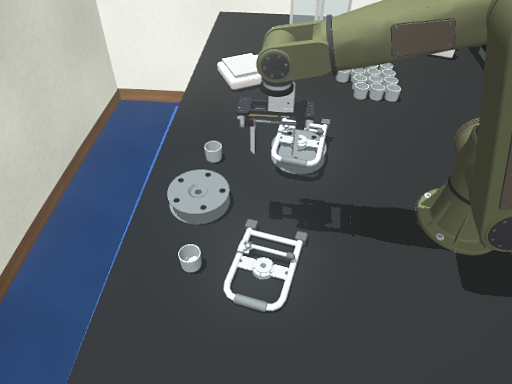

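The side view shows the bare stand with its shoes near (251,224) and (301,236), its grey grip near (250,302) and its hub near (263,268). The reel stand is at (300,147) under the gripper, the spare drum at (199,195), and the tins at (190,258) and (214,152).

```bash
cat > h.py <<'E'
import numpy as np,cv2
from cell import manip
from scipy.spatial.transform import Rotation as R
def cast(p,uv,z,H=384):
    """pixels -> points on plane z (world)"""
    f=H/2/np.tan(np.radians(p['fovy'])/2)
    uv=np.atleast_2d(uv).astype(float)
    d=(uv-[p['cx'],p['cy']])/f; s=d.copy()
    for _ in range(20): s=d/(1+p['k1']*(s**2).sum(1,keepdims=True))
    r=R.from_euler('xyz',p['attitude']).apply(np.c_[s,np.ones(len(s))])
    return p['origin']+r*((z-p['origin'][2])/r[:,2])[:,None]
E
python3 - <<'E'
from h import *
np.set_printoptions(precision=1,suppress=True)
p=manip.camera_params("side")
for n,uv,z in [("shoeA",(251,223),24),("shoeB",(301,236),24),("grip",(250,302),12),("hub",(263,266),23),("drum",(199,190),46),("tinA",(190,253),48),("tinB",(213,148),48),("reelgrip",(295,158),70)]:
    print(n,cast(p,uv,z)[0])
im=cv2.imread("pics/side0.png")[205:325,210:330]
cv2.imwrite("pics/crop1.png",cv2.resize(im,None,fx=5,fy=5,interpolation=cv2.INTER_CUBIC))
E
```

```text
shoeA [597.6  89.6  24. ]
shoeB [461.  121.4  24. ]
grip [576.8 321.1  12. ]
hub [554.  224.9  23. ]
drum [757.1   0.   46. ]
tinA [736.6 221.9  48. ]
tinB [ 748.6 -190.4   48. ]
reelgrip [ 486.3 -141.5   70. ]
```

View pics/crop1.png

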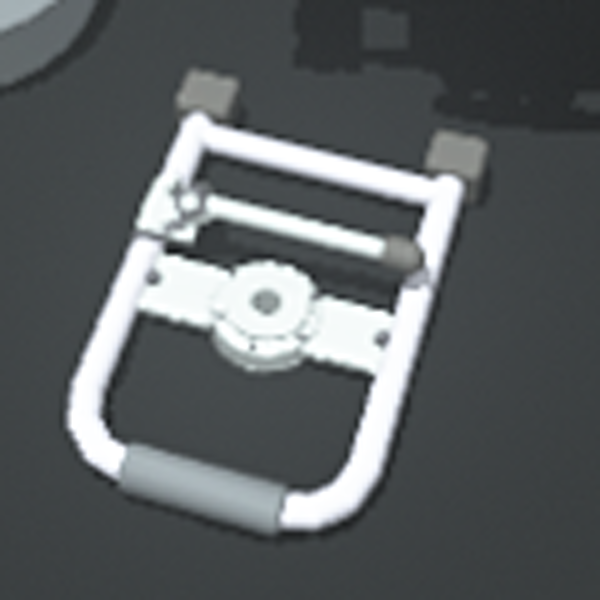

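```bash
python3 -m creep '[[-1,[4,0,0],1],[-1,[8,0,0],2.5],[-1,[12,0,0],2.5],[-1,[14,0,0],2.5],[-1,[14,0,0],2.5],[-1,[14,0,0],2.5],[-1,[14,0,0],2.5],[-1,[14,0,0],2.5]]' 20
python3 - <<'E'
from h import *
p=manip.camera_params("wrist");im=manip.camera("wrist")[:,:,::-1];cv2.imwrite("pics/w1.png",im)
import pickle;pickle.dump(p,open("w1.pkl","wb"));print(p['origin'],p['attitude'])
E
```

```text
clock: 0.95
eef_pos: [550.1, 138.9, 224.2]
eef_rot: [-3.142, 0.0, 1.351]
wrist_force: [-0.5, 0.3, 0.2]
finger_gap: 33.6
finger_force: 0.0
[563.48976277 203.56109061 383.91800881] [ 2.90912161e+00  9.34833161e-04 -2.20015368e-01]
```

View pics/w1.png

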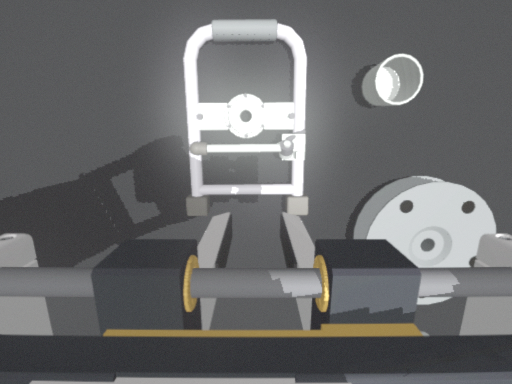

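Wrist view, stand nearly square to the image: grip (245,31), hub (246,116), kickstand foot (199,149) and pivot (288,147), shoes (197,205) and (298,205).

Run:
```python
from h import *
import pickle
np.set_printoptions(precision=1,suppress=True)
p=pickle.load(open("w1.pkl","rb"));s=manip.camera_params("side")
def sd(x,y):return (210+x/5,205+y/5)
L=[("grip",(245,31),sd(204,487),12,(113,0)),("hub",(246,116),sd(266,301),23,(10,0)),("foot",(199,149),sd(403,250),34,(-30,63)),("piv",(288,147),sd(190,203),34,(-30,-52)),("shoe+",(197,205),sd(458,150),24,(-115,70)),("shoe-",(298,205),sd(210,85),24,(-115,-70))]
W=[];M=[]
for n,a,b,z,m in L:
    w=cast(p,a,z)[0];v=cast(s,b,z)[0];W.append(w[:2]);M.append(m);print(n,w,v)
W=np.array(W)[:4];M=np.array(M,float)[:4]
c=W-W.mean(0);d=M-M.mean(0)
th=np.arctan2((d[:,0]*c[:,1]-d[:,1]*c[:,0]).sum(),(d*c).sum());Rm=np.array([[np.cos(th),-np.sin(th)],[np.sin(th),np.cos(th)]])
o=W.mean(0)-Rm@M.mean(0);print("heading",np.degrees(th),"origin",o,"res",W-(M@Rm.T+o))
np.save("pose.npy",[*o,th])
st=manip.read_state()
# kick path: finger centre at r=85 along rod, offset along stand +x horizontally normal to rod
Rt=R.from_euler('xyz',st['eef_rot']).as_matrix()
for a in np.arange(0,1.31,.1):
    r=88;q=np.array([-30-.743*r*np.sin(a),-52+r*np.cos(a),34+.669*r*np.sin(a)])
    hd=np.array([-.743*np.sin(a),np.cos(a)]);hd/=np.hypot(*hd);nrm=np.array([hd[1],-hd[0]]) # +x side
    half=8*abs(nrm[0])+12.5*abs(nrm[1])
    f=q[:2]+nrm*(5+half)
    w=np.r_[Rm@f+o,q[2]-7+19]
    print("%.1f"%a,"stand",f,"TCP",w,"tool cm",np.round(Rt.T@(w-st['eef_pos'])/10,2))
```

```text
grip [575.7 320.3  12. ] [574.8 322.   12. ]
hub [554.1 220.1  23. ] [553.7 222.4  23. ]
foot [486.6 193.1  34. ] [487.2 192.7  34. ]
piv [598.  170.8  34. ] [596.9 174.   34. ]
shoe+ [461.5 119.6  24. ] [459.5 117.8  24. ]
shoe- [597.3  89.3  24. ] [595.3  85.8  24. ]
heading 78.63274410168073 origin [553.2 210.1] res [[ 0.2 -0.6]
 [-1.   0.2]
 [ 1.1  0. ]
 [-0.3  0.3]]
0.0 stand [-17.  36.] TCP [514.6 200.5  46. ] tool cm [ 5.2 -4.8 17.8]
0.1 stand [-22.7  36.6] TCP [512.9 195.1  51.9] tool cm [ 4.7 -4.9 17.2]
0.2 stand [-28.4  36.4] TCP [511.9 189.5  57.7] tool cm [ 4.1 -4.8 16.7]
0.3 stand [-34.1  35.6] TCP [511.6 183.7  63.4] tool cm [ 3.5 -4.7 16.1]
0.4 stand [-39.8  34. ] TCP [512.1 177.7  68.9] tool cm [ 3.  -4.6 15.5]
0.5 stand [-45.5  31.7] TCP [513.2 171.7  74.2] tool cm [ 2.4 -4.3 15. ]
0.6 stand [-51.1  28.7] TCP [515.  165.7  79.2] tool cm [ 1.8 -4.  14.5]
0.7 stand [-56.5  25.1] TCP [517.5 159.6  83.9] tool cm [ 1.3 -3.6 14. ]
0.8 stand [-61.9  20.8] TCP [520.6 153.6  88.2] tool cm [ 0.8 -3.2 13.6]
0.9 stand [-67.1  15.9] TCP [524.3 147.5  92.1] tool cm [ 0.3 -2.7 13.2]
1.0 stand [-72.1  10.4] TCP [528.7 141.4  95.5] tool cm [-0.2 -2.1 12.9]
1.1 stand [-77.1   4.3] TCP [533.8 135.4  98.5] tool cm [-0.7 -1.5 12.6]
1.2 stand [-81.8  -2.6] TCP [539.6 129.4 100.9] tool cm [-1.2 -0.8 12.3]
1.3 stand [-86.2 -10.2] TCP [546.2 123.6 102.7] tool cm [-1.6 -0.1 12.2]
```

```bash
python3 -m creep '[[-1,[4,-3,0],0],[-1,[6,-4.8,3],0],[-1,[6,-4.8,7.5],0],[-1,[6,-4.8,12],0],[-1,[6,-4.8,15],0],[-1,[6,-4.8,17],0],[-1,[6,-4.8,17.8],0],[-1,[6,-4.8,17.8],0],[-1,[6,-4.8,17.8],0],[-1,[6,-4.8,17.8],0]]'
python3 - <<'E'
from h import *
cv2.imwrite("pics/s2.png",cv2.resize(manip.camera("side")[190:330,190:350,::-1],None,fx=4,fy=4,interpolation=cv2.INTER_CUBIC))
E
```

```text
clock: 2.0
eef_pos: [516.8, 209.1, 47.5]
eef_rot: [3.14, -0.001, 1.353]
wrist_force: [0.4, -0.1, 0.4]
finger_gap: 0.6
finger_force: 0.0
```

View pics/s2.png

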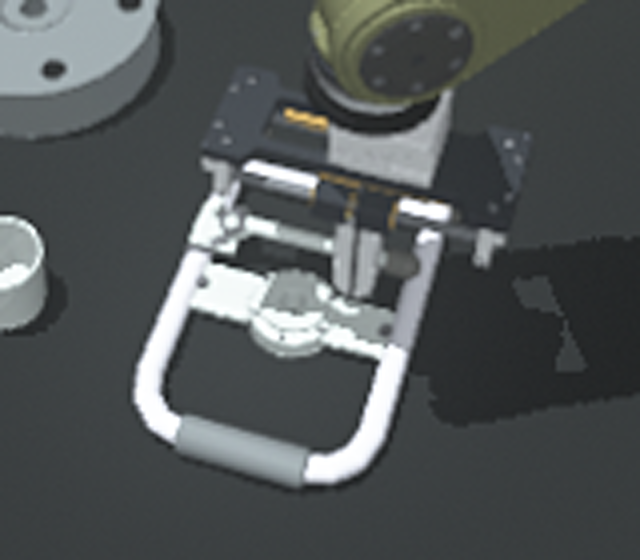

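The closed fingers stand on the handle side of the rod, at about (355,260) and just inboard of the foot. Next I sweep along the arc.

```bash
python3 -m creep '[[-1,[-0.8,0,0],0],[-1,[-1.1,0,-0.3],0],[-1,[-1.4,-0.1,-0.6],0],[-1,[-1.7,0,-0.9],0],[-1,[-2.0,0,-1.1],0],[-1,[-2.3,0,-1.4],0],[-1,[-2.6,0.1,-1.7],0],[-1,[-2.8,0.1,-2.0],0],[-1,[-3.1,0.2,-2.3],0],[-1,[-3.4,0.3,-2.5],0],[-1,[-3.7,0.5,-2.8],0],[-1,[-3.7,0.5,-2.8],0]]'
python3 - <<'E'
from h import *
cv2.imwrite("pics/s3.png",cv2.resize(manip.camera("side")[190:330,190:350,::-1],None,fx=4,fy=4,interpolation=cv2.INTER_CUBIC))
E
```

```text
clock: 3.25
eef_pos: [513.2, 171.4, 74.6]
eef_rot: [3.141, -0.0, 1.352]
wrist_force: [0.0, 2.2, 0.3]
finger_gap: 0.4
finger_force: 1.0
```

View pics/s3.png

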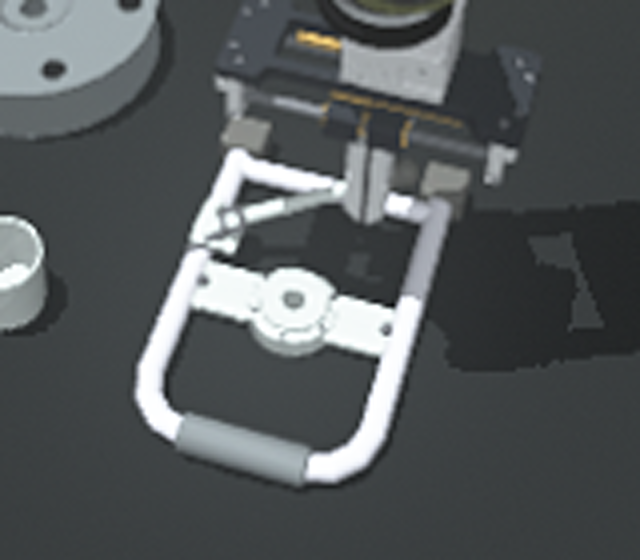

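The rod is up against the fingers at about 0.5 rad and the stand has not moved. I carry on past dead centre, then back off.

```bash
python3 -m creep '[[-1,[-0.3,0.1,-0.3],0],[-1,[-0.6,0.3,-0.5],0],[-1,[-0.9,0.5,-0.8],0],[-1,[-1.2,0.7,-1.0],0],[-1,[-1.4,0.9,-1.2],0],[-1,[-1.7,1.1,-1.4],0],[-1,[-1.9,1.4,-1.6],0],[-1,[-2.2,1.6,-1.8],0],[-1,[-2.5,1.9,-2.0],0],[-1,[-2.8,2.3,-2.1],0],[-1,[-2.8,2.3,-2.1],0],[-1,[-2.8,2.3,-2.1],0]]';python3 -m creep '[[-1,[3,0,0],0],[-1,[7,0,-1],0],[-1,[11,0,-4],0],[-1,[14,0,-7],0],[-1,[14,0,-7],0],[-1,[14,0,-7],0]]'
python3 - <<'E'
from h import *
cv2.imwrite("pics/s4.png",cv2.resize(manip.camera("side")[190:330,190:350,::-1],None,fx=4,fy=4,interpolation=cv2.INTER_CUBIC))
E
```

```text
clock: 4.5
eef_pos: [529.1, 139.0, 94.9]
eef_rot: [-3.141, 0.001, 1.352]
wrist_force: [-0.8, -0.8, -0.0]
finger_gap: 0.4
finger_force: 0.0
clock: 5.1
eef_pos: [559.3, 276.2, 164.6]
eef_rot: [-3.141, 0.001, 1.354]
wrist_force: [0.9, -0.3, -0.4]
finger_gap: 0.7
finger_force: 0.0
```

View pics/s4.png

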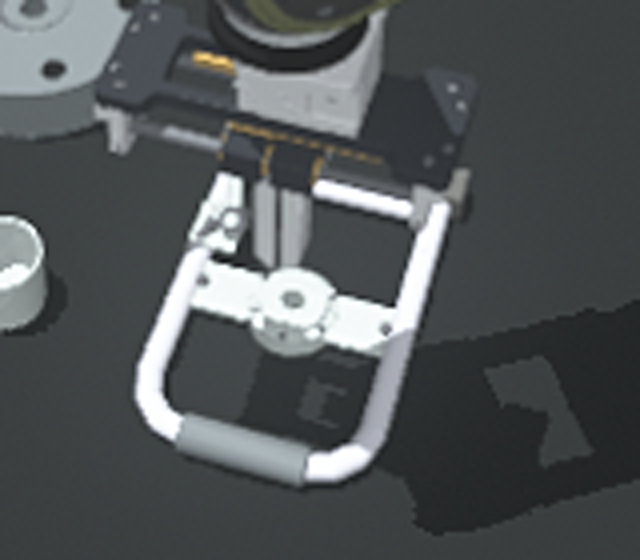

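The stand has not moved: the hub is still at (293,298) and the sleeve at (242,450). The rod has left the folded position. I now check it in the scene view and work out the approach to the grip.

Run:
```python
from h import *
np.set_printoptions(precision=2,suppress=True)
st=manip.read_state();print(st['joints'])
Rt=R.from_euler('xyz',[np.pi,0,1.351]).as_matrix()
x,y,t=np.load("pose.npy");h=np.array([np.cos(t),np.sin(t),0])
g=np.r_[x,y,0]+113*h
for z in(120,22): print(Rt.T@(np.r_[g[:2],z]-st['eef_pos'])/10)
cv2.imwrite("pics/sc5.png",cv2.resize(manip.camera("scene")[110:230,230:390,::-1],None,fx=4,fy=4,interpolation=cv2.INTER_CUBIC))
```

```text
[ 0.4   0.51  1.36 -0.    1.26  0.62]
[4.79 0.61 4.39]
[ 4.79  0.61 14.19]
```

View pics/sc5.png

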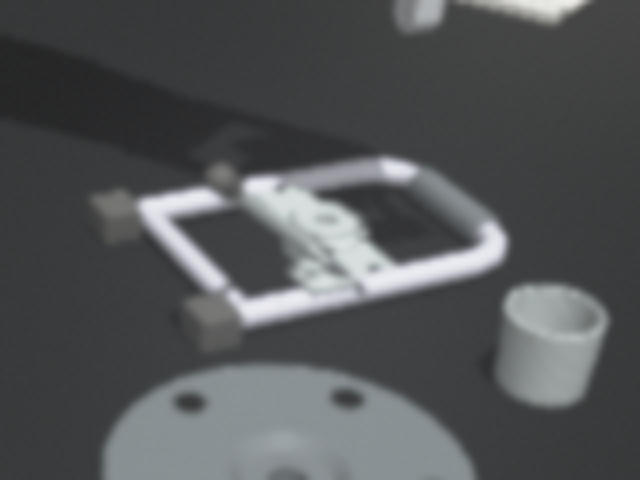

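The scene crop seems to show the foot near (222,178), which would be the folded position. I check this by projecting both candidate positions, without another picture.

```bash
cat >> h.py <<'E'
def proj(p,X,H=384):
    f=H/2/np.tan(np.radians(p['fovy'])/2)
    c=R.from_euler('xyz',p['attitude']).inv().apply(np.atleast_2d(X)-p['origin']);s=c[:,:2]/c[:,2:]
    return s*(1+p['k1']*(s**2).sum(1,keepdims=True))*f+[p['cx'],p['cy']]
def stand(m):
    x,y,t=np.load("pose.npy");return R.from_euler('z',t).apply(np.atleast_2d(m))+[x,y,0]
def kick(a,r=115): return np.array([-30-.743*r*np.sin(a),-52+r*np.cos(a),34+.669*r*np.sin(a)])
E
python3 - <<'E'
from h import *
np.set_printoptions(precision=1,suppress=True)
for n in("scene","side"):
    p=manip.camera_params(n);im=manip.camera(n)
    for a in(0,1.75):
        for r in(60,85,115):
            u=proj(p,stand(kick(a,r)))[0];i,j=np.round(u).astype(int)
            print(n,a,r,u,(u-[230,110])*4,im[j-1:j+2,i-1:i+2].mean((0,1)))
st=manip.read_state()
Rt=R.from_euler('xyz',[np.pi,0,1.351]).as_matrix()
for a in [0,.1,.2,.3,.4,.5,.6,.7,.8,.9,1,1.1,1.2]:
    q=kick(a,88);hd=np.array([-.743*np.sin(a),np.cos(a)]);hd/=np.hypot(*hd);n=np.array([hd[1],-hd[0]])
    f=q[:2]+n*(5+8*abs(n[0])+12.5*abs(n[1]))
    w=stand(np.r_[f,q[2]+12-16*min(1,a/.4)])[0]
    print("%.1f"%a,w,np.round(Rt.T@(w-st['eef_pos'])/10,2))
E
```

```text
scene 0 60 [297.2 161.3] [268.9 205.4] [194.9 202.6 201.7]
scene 0 85 [292.5 157.2] [250.1 188.7] [216.4 219.3 224.2]
scene 0 115 [287.1 152.4] [228.5 169.6] [98.  98.2 97.3]
scene 1.75 60 [297.5 163.1] [270.  212.4] [165.3 172.4 171.9]
scene 1.75 85 [292.2 159.1] [248.8 196.4] [165.8 171.9 173. ]
scene 1.75 115 [285.5 154.1] [222.1 176.3] [112.4 112.8 110.8]
side 0 60 [270.2 250. ] [160.6 560. ] [68.1 72.7 74.6]
side 0 85 [279.7 252.3] [198.8 569.4] [67.7 72.2 74.1]
side 0 115 [291.3 255.2] [245.  580.7] [ 98.4 103.2 107.4]
side 1.75 60 [248.7 221.1] [ 74.7 444.3] [102.9  92.3  69.3]
side 1.75 85 [249.1 211.4] [ 76.4 405.6] [132.8 138.6 140.4]
side 1.75 115 [249.6 199.8] [ 78.5 359.1] [41.6 43.3 44.3]
0.0 [514.6 200.5  46. ] [-8.2 -2.7 11.8]
0.1 [512.9 195.1  47.9] [-8.8 -2.8 11.6]
0.2 [511.9 189.5  49.7] [-9.4 -2.8 11.4]
0.3 [511.6 183.7  51.4] [-10.   -2.7  11.3]
0.4 [512.1 177.7  52.9] [-10.5  -2.5  11.1]
0.5 [513.2 171.7  58.2] [-11.1  -2.2  10.6]
0.6 [515.  165.7  63.2] [-11.6  -1.9  10.1]
0.7 [517.5 159.6  67.9] [-12.2  -1.6   9.6]
0.8 [520.6 153.6  72.2] [-12.7  -1.1   9.2]
0.9 [524.3 147.5  76.1] [-13.2  -0.6   8.8]
1.0 [528.7 141.4  79.5] [-13.7  -0.1   8.4]
1.1 [533.8 135.4  82.5] [-14.2   0.6   8.2]
1.2 [539.6 129.4  84.9] [-14.6   1.2   7.9]
```

The kickstand is down. The observed foot matches the projection for 1.75 rad, which is (222,176), and in the side view the folded rod's line now shows dark bench. Next: over the grip, with the fingers across the sleeve.

```bash
python3 -m creep '[[0.3,[2,0.3,0],-1.7],[0.3,[4.8,0.6,0],-3.4],[0.3,[4.8,0.6,2],-5.1],[0.3,[4.8,0.6,4],-6.8],[0.3,[4.8,0.6,4],-8.5],[0.3,[4.8,0.6,4],-10.2],[0.3,[4.8,0.6,4],-11.9],[0.3,[4.8,0.6,4],-13.6],[0.3,[4.8,0.6,4],-15.3],[0.3,[4.8,0.6,4],-17],[0.3,[4.8,0.6,4],-18.2],[0.3,[4.8,0.6,4],-18.2]]' 
python3 -m creep '[[0.3,[0,0,0],0],[0.3,[0,0,0],0],[0.3,[0,0,0],0]]'
python3 - <<'E'
from h import *
np.set_printoptions(precision=2,suppress=True)
st=manip.read_state();Rt=R.from_euler('xyz',st['eef_rot']).as_matrix()
g=stand([113,0,22])[0];print(g,st['joints'],Rt.T@(g-st['eef_pos'])/10, np.load("pose.npy")[2]-np.arctan2(Rt[1,1],Rt[0,1]))
cv2.imwrite("pics/w6.png",manip.camera("wrist")[:,:,::-1])
E
```

```text
clock: 6.5
eef_pos: [575.8, 320.9, 124.6]
eef_rot: [-3.141, -0.001, 2.942]
wrist_force: [-0.3, -0.4, -0.4]
finger_gap: 61.2
finger_force: 0.0
clock: 6.8
eef_pos: [575.9, 321.6, 125.1]
eef_rot: [-3.141, -0.0, 2.939]
wrist_force: [-0.2, 0.0, 0.9]
finger_gap: 60.7
finger_force: 0.0
[575.47 320.88  22.  ] [ 0.45  0.63  1.28 -0.    1.23 -0.91] [ 0.03 -0.07 10.31] 0.003993237085395451
```

View pics/w6.png

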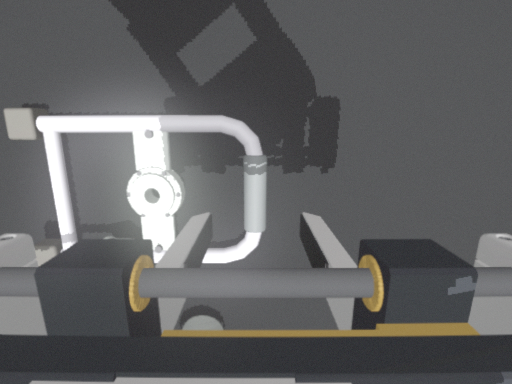

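The wrist view shows the sleeve between the fingers, centred near (256,193), with the hub at (152,195). No folded rod crosses the frame. I descend, stopping just above the bench.

```bash
python3 - <<'E'
from h import *
print(cast(manip.camera_params("wrist"),(256,193),12),cast(manip.camera_params("wrist"),(152,195),23))
E
python3 -m creep '[[0.3,[0,0,4],0],[0.3,[0,0,8],0],[0.3,[0,0,9.5],0],[0.3,[0,0,10.2],0],[0.3,[0,0,10.2],0],[0.3,[0,0,10.2],0],[0.3,[0,0,10.2],0]]' 10
```

```text
[[574.33181227 321.82291057  12.        ]] [[552.93345204 220.56772458  23.        ]]
clock: 7.55
eef_pos: [576.7, 322.1, 25.0]
eef_rot: [3.14, 0.002, 2.941]
wrist_force: [-0.4, 0.2, 0.4]
finger_gap: 61.1
finger_force: 0.0
```

```bash
python3 -m creep '[[0.3,[0,0,0.2],0],[0.3,[0,0,0.3],0],[0.3,[0,0,0.3],0],[0.3,[0,0,0.3],0]]' 10
python3 -m creep '[[-0.2,[0,0,0],0],[-0.5,[0,0,0],0],[-1,[0,0,0],0],[-1,[0,0,0],0],[-1,[0,0,0],0],[-1,[0,0,0],0],[-1,[0,0,0],0],[-1,[0,0,0],0]]' 25
python3 - <<'E'
import numpy as np
for d in list(range(0,96,5)):
    t=np.radians(d);e=9+6*d/30 if d<30 else 15-10*min(d-30,60)/60
    print(d,np.round([(238*(np.cos(t)-1)-12*np.sin(t))/10,-(238*np.sin(t)+12*np.cos(t)-12+e-9)/10],2))
E
```

```text
clock: 7.95
eef_pos: [575.9, 321.7, 20.3]
eef_rot: [-3.142, -0.0, 2.941]
wrist_force: [0.1, -0.3, -0.1]
finger_gap: 61.0
finger_force: 0.0
clock: 8.75
eef_pos: [575.9, 321.5, 20.2]
eef_rot: [-3.141, -0.0, 2.941]
wrist_force: [-1.1, -2.8, 1.0]
finger_gap: 23.5
finger_force: 25.0
0 [ 0. -0.]
5 [-0.2  -2.17]
10 [-0.57 -4.31]
15 [-1.12 -6.42]
20 [-1.85 -8.47]
25 [ -2.74 -10.45]
30 [ -3.79 -12.34]
35 [ -4.99 -13.95]
40 [ -6.34 -15.45]
45 [ -7.82 -16.83]
50 [ -9.42 -18.07]
55 [-11.13 -19.17]
60 [-12.94 -20.11]
65 [-14.83 -20.89]
70 [-16.79 -21.51]
75 [-18.8  -21.95]
80 [-20.85 -22.21]
85 [-22.92 -22.3 ]
90 [-25.  -22.2]
95 [-27.07 -22.  ]
```

Gripped: the gap is 23.5 mm on a 24 mm sleeve. Now I raise it along the arc.

```bash
python3 -m creep '[[-1,[0,-0.1,-1.1],0],[-1,[0,-0.2,-2.2],0],[-1,[0,-0.4,-3.2],0],[-1,[0,-0.6,-4.3],0],[-1,[0,-0.8,-5.4],0],[-1,[0,-1.1,-6.4],0],[-1,[0,-1.5,-7.5],0],[-1,[0,-1.85,-8.5],0],[-1,[0,-2.3,-9.5],0],[-1,[0,-2.7,-10.4],0],[-1,[0,-2.7,-10.4],0],[-1,[0,-2.7,-10.4],0]]' 25
python3 - <<'E'
from h import *
cv2.imwrite("pics/s7.png",np.hstack([cv2.resize(manip.camera("side")[140:340,150:350,::-1],(400,400)),cv2.resize(manip.camera("scene")[60:260,200:400,::-1],(400,400))]))
E
```

```text
clock: 9.95
eef_pos: [570.7, 295.3, 124.5]
eef_rot: [3.141, 0.001, 2.941]
wrist_force: [0.5, 2.0, -3.6]
finger_gap: 24.0
finger_force: 25.0
```

View pics/s7.png

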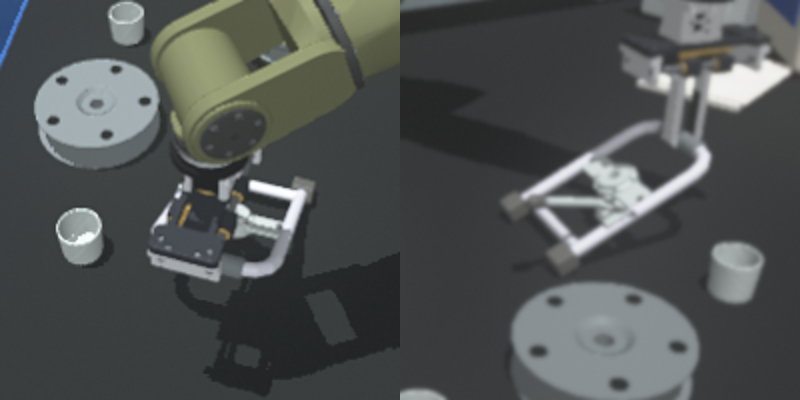

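The frame is up on its shoes by about 25°, with the kickstand down (scene half: rod at (570,203), shoes at (515,205) and (563,257)). I continue on force and pose readings.

```bash
python3 -m creep '[[-1,[0,-0.5,-0.9],0],[-1,[0,-1.1,-1.9],0],[-1,[0,-1.7,-2.7],0],[-1,[0,-2.3,-3.5],0],[-1,[0,-3.0,-4.3],0],[-1,[0,-3.6,-5.0],0],[-1,[0,-4.3,-5.7],0],[-1,[0,-5.1,-6.4],0],[-1,[0,-5.9,-7.0],0],[-1,[0,-6.7,-7.7],0],[-1,[0,-6.7,-7.7],0]]' 25
python3 - <<'E'
from h import *
# predicted shoe/hub/foot spots at given theta, check against the scene and side pictures
def up(m,d):
    t=np.radians(d);m=np.atleast_2d(m).astype(float);X=m[:,0]+125;Z=m[:,2]
    return stand(np.c_[-125+X*np.cos(t)-Z*np.sin(t),m[:,1],X*np.sin(t)+Z*np.cos(t)])
st=manip.read_state();e=st['eef_pos']
for d in(45,50,55): print(d,up([113,0,12],d)[0],e)
p=manip.camera_params("scene");im=manip.camera("scene")[:,:,::-1]
hs=cv2.cvtColor(im,cv2.COLOR_BGR2HSV)
# white tubes right/left extents in the region of the stand
for d in(40,45,50,55): print(d,proj(p,up([[-119,-70,12],[-119,70,12],[105,-60,12],kick(1.75)],d)).round(0).tolist())
m=((im.min(2)>190)).astype(np.uint8);m[:90]=0;m[260:]=0;m[:,:225]=0;m[:,400:]=0
n,_,s,c=cv2.connectedComponentsWithStats(m)
print([(r.tolist()) for r in s[1:] if r[4]>25])
E
```

```text
clock: 11.15
eef_pos: [557.3, 228.4, 202.3]
eef_rot: [-3.141, 0.001, 2.94]
wrist_force: [-0.0, 1.9, -3.0]
finger_gap: 23.4
finger_force: 25.0
45 [560.06083345 244.22154256 176.7766953 ] [557.29795572 228.44662053 202.25839967]
50 [556.90428121 228.52048266 190.03202878] [557.29795572 228.44662053 202.25839967]
55 [553.53203859 211.74655358 201.84110378] [557.29795572 228.44662053 202.25839967]
40 [[277.0, 191.0], [253.0, 164.0], [343.0, 123.0], [256.0, 167.0]]
45 [[277.0, 191.0], [253.0, 165.0], [339.0, 118.0], [252.0, 170.0]]
50 [[276.0, 191.0], [252.0, 165.0], [334.0, 114.0], [249.0, 173.0]]
55 [[276.0, 192.0], [252.0, 165.0], [329.0, 110.0], [247.0, 177.0]]
[[332, 90, 62, 24, 1056], [303, 108, 33, 49, 270], [297, 131, 12, 13, 75], [254, 135, 34, 36, 219], [276, 161, 26, 25, 129], [267, 167, 8, 8, 31]]
```

```bash
python3 -m creep '[[-1,[0,-0.9,-0.6],0],[-1,[0,-1.7,-1.1],0],[-1,[0,-2.6,-1.6],0],[-1,[0,-3.5,-2.0],0],[-1,[0,-4.5,-2.4],0],[-1,[0,-5.4,-2.8],0],[-1,[0,-6.4,-3.1],0],[-1,[0,-7.4,-3.4],0],[-1,[0,-8.4,-3.7],0],[-1,[0,-9.4,-3.9],0],[-1,[0,-9.4,-3.9],0]]' 25
python3 -m creep '[[-1,[0,-0.7,-0.1],0],[-1,[0,-1.4,-0.2],0],[-1,[0,-2.1,-0.2],0],[-1,[0,-2.8,-0.3],0],[-1,[0,-3.5,-0.4],0],[-1,[0,-4.1,-0.4],0],[-1,[0,-4.1,-0.4],0],[-1,[0,-4.1,-0.4],0]]' 25
cat >> h.py <<'E'
def up(m,d):
    t=np.radians(d);m=np.atleast_2d(m).astype(float);X=m[:,0]+125;Z=m[:,2]
    return stand(np.c_[-125+X*np.cos(t)-Z*np.sin(t),m[:,1],X*np.sin(t)+Z*np.cos(t)])
E
python3 - <<'E'
from h import *
np.set_printoptions(precision=1,suppress=True)
print(manip.read_state()['eef_pos'],manip.read_state()['moment'])
for d in(85,90):print(d,up([113,0,12],d)[0])
E
```

```text
clock: 12.3
eef_pos: [539.9, 138.3, 246.2]
eef_rot: [3.135, 0.009, 2.941]
wrist_force: [-3.3, 13.2, 35.3]
finger_gap: 23.2
finger_force: 25.0
clock: 13.1
eef_pos: [532.2, 97.3, 249.6]
eef_rot: [3.138, 0.01, 2.941]
wrist_force: [0.0, 4.1, 32.2]
finger_gap: 23.1
finger_force: 25.0
[532.2  97.3 249.6] [ 0.9 -0.2 -0. ]
85 [530.3  96.2 238.1]
90 [526.2  75.8 238. ]
```

The pads are pressing down with 32 N because the sleeve didn't slip in them. I relieve that by raising the command, then finish to upright.

```bash
python3 -m creep '[[-1,[0,0,-0.2],0],[-1,[0,0,-0.4],0],[-1,[0,0,-0.5],0],[-1,[0,0,-0.5],0]]' 25
python3 -m creep '[[-1,[0,-0.5,0],0],[-1,[0,-1.0,0],0],[-1,[0,-1.5,0],0],[-1,[0,-1.8,0],0],[-1,[0,-1.8,0],0],[-1,[0,-1.8,0],0]]' 25
```

```text
clock: 13.5
eef_pos: [530.9, 97.0, 250.2]
eef_rot: [3.141, 0.003, 2.941]
wrist_force: [5.5, 0.5, 6.4]
finger_gap: 23.0
finger_force: 25.0
clock: 14.1
eef_pos: [527.5, 79.2, 250.5]
eef_rot: [3.141, 0.003, 2.94]
wrist_force: [5.3, -0.2, 9.2]
finger_gap: 23.2
finger_force: 24.9
```

```bash
python3 -m creep '[[-1,[0,0,0],0],[-1,[0,0,0],0],[-1,[-0.1,0,0.2],0],[-1,[-0.1,0,0.4],0],[-1,[-0.1,0,0.6],0],[-1,[-0.1,0,0.8],0],[-1,[-0.1,0,0.8],0],[-1,[-0.1,0,0.8],0]]' 3
for i in 1 2 3 4; do :; done
python3 -m creep '[[-1,[0,-0.1,0],0],[-1,[0,-0.1,0],0],[-1,[0,-0.1,0],0],[-1,[0,-0.1,0],0]]' 3
python3 -m creep '[[-1,[0,-0.1,0],0],[-1,[0,-0.1,0],0],[-1,[0,-0.1,0],0],[-1,[0,-0.1,0],0]]' 3
python3 -m creep '[[-1,[0,-0.1,0],0],[-1,[0,-0.1,0],0],[-1,[0,-0.1,0],0],[-1,[0,-0.1,0],0]]' 3
```

```text
clock: 14.9
eef_pos: [527.5, 79.4, 240.7]
eef_rot: [-3.141, -0.001, 2.941]
wrist_force: [0.0, -0.7, -1.6]
finger_gap: 23.4
finger_force: 3.0
clock: 15.3
eef_pos: [527.3, 78.4, 240.9]
eef_rot: [-3.141, -0.001, 2.941]
wrist_force: [-0.3, -0.8, -5.1]
finger_gap: 23.7
finger_force: 3.0
clock: 15.7
eef_pos: [527.2, 77.5, 241.2]
eef_rot: [-3.142, -0.0, 2.941]
wrist_force: [-0.6, 0.1, -4.0]
finger_gap: 24.0
finger_force: 3.0
clock: 16.1
eef_pos: [527.1, 76.5, 241.3]
eef_rot: [3.142, -0.0, 2.941]
wrist_force: [-1.5, -0.6, -3.2]
finger_gap: 23.9
finger_force: 3.0
```

```bash
python3 -m creep '[[-1,[0,-0.1,0],0],[-1,[0,-0.1,0],0],[-1,[0,-0.1,0],0],[-1,[0,-0.1,0],0]]' 3
python3 -m creep '[[-1,[0,-0.1,0],0],[-1,[0,-0.1,0],0],[-1,[0,-0.1,0],0],[-1,[0,-0.1,0],0]]' 3
python3 -m creep '[[-1,[0,-0.1,0],0],[-1,[0,-0.1,0],0],[-1,[0,-0.1,0],0],[-1,[0,-0.1,0],0]]' 3
python3 - <<'E'
from h import *
np.set_printoptions(precision=1,suppress=True)
for n in("side","scene"):
    p=manip.camera_params(n);im=manip.camera(n);cv2.imwrite(f"pics/u_{n}.png",im[:,:,::-1])
    for d in(86,88,90,92):print(n,d,proj(p,up([[-113,-70,24],[-113,70,24],[80,-70,12],kick(1.75)],d)).tolist())
p=manip.camera_params("scene");im=cv2.imread("pics/u_scene.png")
m=(im.min(2)>175).astype(np.uint8);m[:60]=0;m[230:]=0;m[:,:225]=0;m[:,330:]=0
n,_,s,c=cv2.connectedComponentsWithStats(m)
for r in s[1:]:
    if r[4]>15:print(r.tolist())
for row in range(100,190,8): print(row,np.flatnonzero(m[row]))
E
```

```text
clock: 16.5
eef_pos: [526.9, 75.5, 241.3]
eef_rot: [3.142, 0.0, 2.941]
wrist_force: [-1.5, -0.0, -1.8]
finger_gap: 23.9
finger_force: 3.0
clock: 16.9
eef_pos: [526.7, 74.5, 241.4]
eef_rot: [3.141, 0.0, 2.941]
wrist_force: [-0.8, 0.9, -1.0]
finger_gap: 23.8
finger_force: 3.0
clock: 17.3
eef_pos: [526.5, 73.6, 241.3]
eef_rot: [3.142, 0.0, 2.941]
wrist_force: [-1.5, 0.4, 0.8]
finger_gap: 23.8
finger_force: 3.0
side 86 [[254.13495298247858, 215.06854231323007], [302.90901778530736, 226.30512724776034], [251.58900369000983, 170.45584537127388], [261.70133565512435, 192.92514980961698]]
side 88 [[254.18057178498404, 215.14148824848257], [302.9157086073068, 226.3705523662428], [252.44939806822399, 168.58088331451677], [261.73036857480713, 193.69104429597823]]
side 90 [[254.2231438649755, 215.225309788019], [302.91970727735423, 226.44721350049628], [253.29986634343905, 166.80272344125837], [261.746765040352, 194.48784732286998]]
side 92 [[254.26262562667029, 215.31988102951033], [302.92101542901554, 226.53499172034117], [254.1390886510826, 165.12291823113992], [261.7506042035231, 195.3145147
[... 331 characters left out ...]
87400846, 200.4506656676364]]
scene 90 [[269.14221678521255, 193.08236372837217], [245.8344533621436, 166.24662700824132], [278.3998929754507, 114.77144329103983], [235.7858855418394, 201.8796256242402]]
scene 92 [[268.97262607876905, 193.41699541063824], [245.69100457811385, 166.552844092017], [275.3429994276528, 115.4645517412361], [235.66506400137624, 203.2940333073561]]
[269, 92, 10, 27, 143]
[320, 95, 10, 9, 61]
[232, 164, 29, 33, 146]
100 [272 273 274 275 276 277 320 321 322 323 324 325 326 327 328 329]
108 [274 275 276 277 278]
116 [275 276 277 278]
124 []
132 [259]
140 []
148 []
156 []
164 [253 254 255]
172 [248 249 250 255 256 257 258 259]
180 [242 243 244 245]
188 [236 237 238 239]
```

Run:
```python
from h import *
im=cv2.cvtColor(cv2.imread("pics/u_scene.png"),cv2.COLOR_BGR2GRAY)
p=manip.camera_params("scene")
for row in range(108,200,6): 
    print(row,''.join('%4d'%v for v in im[row,254:292]))
for d in(88,90,92):print(d,proj(p,up([[x,-70,12] for x in(80,40,0,-40,-80,-105)],d)).round(1).tolist())
```

```text
108   64  61  60  61  61  61  60  60  61  60  60  61  61  61  61  61  64  85 122 159 186 204 212 211 197 165 119  80  64  61  60  61  60  61  61  61  62  60
114   62  60  60  61  60  60  61  61  61  60  61  60  61  61  61  61  64  77 110 150 180 201 210 210 199 170 125  83  64  61  61  61  60  61  61  61  60  62
120   86  72  65  64  65  65  66  65  65  65  64  62  61  60  61  62  67  88 122 150 166 174 177 173 157 126  89  66  61  60  60  61  61  61  62  61  61  60
126  123 134 148 154 147 137 132 134 137 138 139 138 128 107  81  69  81 113 143 163 173 177 175 163 135 101  72  62  61  61  61  60  60  60  62  60  60  61
132  127 129 128 134 160 182 177 160 155 148 136 131 133 132 120 101 106 133 157 170 176 176 169 148 114  80  64  60  61  61  60  60  60  61  60  60  60  61
138  122 123 121 120 127 142 151 152 148 138 125 118 117 117 118 122 136 154 168 175 177 172 156 123  85  65  61  61  60  60  60  60  60  60  60  61  60  60
144   70  79  89  99 105 106 105 107 112 115 116 115 109  99 101 121 146 164 173 177 174 160 129  93  69  61  60  60  60  60  60  61  60  61  60  60  61  61
1
[... 1011 characters left out ...]
58 127  89  67  61  61  61  61  61  60  60  61  61  61  60  61  60  60  61  60  60  60
192   46  45  44  45  46  52  61  68  71  74  81  94 105 111 111 110 106 103 101  95  82  68  62  61  61  60  62  61  61  61  61  61  61  61  61  61  61  61
198   60  60  61  61  60  60  59  59  62  67  74  82  86  88  88  88  88  88  85  76  67  62  61  62  61  61  61  61  61  61  61  62  61  61  62  61  61  61
88 [[281.4, 114.2], [279.7, 131.9], [278.1, 148.7], [276.5, 164.7], [275.0, 179.9], [274.1, 189.0]]
90 [[278.4, 114.8], [277.3, 132.4], [276.3, 149.2], [275.3, 165.0], [274.4, 180.1], [273.9, 189.2]]
92 [[275.3, 115.5], [274.9, 133.0], [274.5, 149.7], [274.2, 165.5], [273.8, 180.4], [273.6, 189.4]]
```

The picture says the shoes slid a little backwards, so the frame is still short of upright. I measure the slide and tilt from the edge tube.

```bash
cat >> h.py <<'E'
from scipy.optimize import least_squares
def tilt(im,p,d0=88):
    """right edge of the y=-70 tube in the scene view (half level) -> tilt deg, slide mm along h"""
    g=cv2.cvtColor(im,cv2.COLOR_RGB2GRAY).astype(float);pts=[]
    for r in range(108,188,6):
        seg=g[r,255:300];k=len(seg)-1
        pk=seg[5:30].argmax()+5
        # from the right: first pixel above half way between bench and tube
        j=[i for i in range(44,0,-1) if seg[i]>125][0]
        pts.append((r,255+j+(seg[j]-125)/(seg[j]-seg[j+1])))
    pts=np.array(pts);x,y,t=np.load("pose.npy");h=np.array([np.cos(t),np.sin(t),0])
    def f(v):
        X=up([[q,-70,12] for q in np.linspace(-105,95,9)],v[0])+v[1]*h
        u=proj(p,X);return np.interp(pts[:,0],u[:,1][::-1],u[:,0][::-1])+3.7-pts[:,1]
    s=least_squares(f,[d0,0],loss="soft_l1");return s.x,np.abs(s.fun).max()
E
python3 - <<'E'
from h import *
print(tilt(manip.camera("scene"),manip.camera_params("scene")))
st=manip.read_state();x,y,t=np.load("pose.npy");print("grip along h from lying pivot",(st['eef_pos'][:2]-[x,y])@[np.cos(t),np.sin(t)]+125)
E
```

```text
(array([ 86.12633863, -19.83852516]), np.float64(0.5288959254602332))
grip along h from lying pivot -14.106623852061261
```

```bash
python3 -m creep '[[-1,[0,-0.2,0],0],[-1,[0,-0.4,0],0],[-1,[0,-0.6,0],0],[-1,[0,-0.8,0],0],[-1,[0,-1.0,0],0],[-1,[0,-1.0,0],0],[-1,[0,-1.0,0],0]]' 3
cat > t.py <<'E'
from h import *
print(tilt(manip.camera("scene"),manip.camera_params("scene")))
st=manip.read_state();x,y,t=np.load("pose.npy");print("grip along h from lying pivot",(st['eef_pos'][:2]-[x,y])@[np.cos(t),np.sin(t)]+125)
E
python3 t.py
python3 -m creep '[[-1,[0,-0.2,0],0],[-1,[0,-0.4,0],0],[-1,[0,-0.4,0],0],[-1,[0,-0.4,0],0]]' 3; python3 t.py
```

```text
clock: 18.15
eef_pos: [524.5, 63.7, 241.2]
eef_rot: [-3.142, -0.0, 2.941]
wrist_force: [0.8, -0.6, -0.8]
finger_gap: 24.0
finger_force: 3.0
(array([ 88.51544481, -19.9521637 ]), np.float64(0.5194691568162284))
grip along h from lying pivot -24.127046261184574
clock: 18.6
eef_pos: [523.7, 59.8, 241.3]
eef_rot: [3.142, 0.0, 2.941]
wrist_force: [-1.0, 0.2, -0.6]
finger_gap: 23.9
finger_force: 3.0
(array([ 89.53302697, -19.87006024]), np.float64(0.33636344730990686))
grip along h from lying pivot -28.14273072067789
```

```bash
for i in 1; do python3 -m creep '[[-1,[0,-0.1,0],0],[-1,[0,-0.2,0],0],[-1,[0,-0.2,0],0],[-1,[0,-0.2,0],0]]' 3; done; python3 t.py
python3 -m creep '[[-1,[0,-0.1,0],0],[-1,[0,-0.1,0],0],[-1,[0,-0.1,0],0],[-1,[0,-0.1,0],0]]' 3; python3 t.py
python3 -m creep '[[-1,[0,-0.1,0],0],[-1,[0,-0.1,0],0],[-1,[0,-0.1,0],0],[-1,[0,-0.1,0],0]]' 3; python3 t.py
```

```text
clock: 19.05
eef_pos: [523.3, 57.9, 241.3]
eef_rot: [3.141, 0.0, 2.941]
wrist_force: [-1.2, 0.9, -0.1]
finger_gap: 23.9
finger_force: 3.0
(array([ 90.02206138, -19.85861912]), np.float64(0.4161644465059453))
grip along h from lying pivot -30.078137657270844
clock: 19.5
eef_pos: [523.1, 56.9, 241.3]
eef_rot: [3.142, 0.0, 2.941]
wrist_force: [-0.7, 0.9, 1.0]
finger_gap: 23.9
finger_force: 3.0
(array([ 90.14145133, -20.12226985]), np.float64(0.21122144898743045))
grip along h from lying pivot -31.108366682034358
clock: 19.95
eef_pos: [522.9, 55.9, 241.2]
eef_rot: [3.142, 0.0, 2.941]
wrist_force: [-0.6, 0.0, -0.1]
finger_gap: 24.0
finger_force: 3.0
(array([ 90.41060646, -20.04487774]), np.float64(0.5433942277426809))
grip along h from lying pivot -32.12572313334417
```

```bash
python3 -m creep '[[-1,[0,0.15,0],0],[-1,[0,0.15,0],0],[-1,[0,0.15,0],0]]' 3; python3 -m creep '[[-1,[0,0,0],0],[-1,[0,0,0],0],[-1,[0,0,0],0],[-1,[0,0,0.1],0],[-1,[0,0,0.15],0],[-1,[0,0,0.15],0],[-1,[0,0,0.15],0],[-1,[0,0,0.15],0],[-1,[0,0,0.15],0],[-1,[0,0,0.15],0],[-1,[0,0,0.15],0]]' 50; python3 t.py
python3 - <<'E'
from h import *
np.set_printoptions(precision=1,suppress=True)
# kickstand foot & others undisturbed: compare side/scene pictures with first ones around tins/drum/reel
for n,boxes in(("scene",{"drum":(250,200,355,275),"tinA":(352,180,384,212),"tinB":(188,250,230,300),"reel":(55,160,190,236)}),):
    a=cv2.imread(f"pics/{n}0.png").astype(int);im=manip.camera(n)[:,:,::-1].astype(int)
    for k,(x0,y0,x1,y1) in boxes.items():print(n,k,np.abs(im-a)[y0:y1,x0:x1].mean())
g=im.mean(2).astype(int)
st=manip.read_state();x,y,t=np.load("pose.npy");h=np.array([np.cos(t),np.sin(t),0])
u=proj(manip.camera_params("scene"),up([kick(1.75),kick(1.75,60)],90)-20*h);print(u)
for v in u: i,j=v.round().astype(int);print(g[j-8:j+9:2,i-8:i+9:2])
print(st['wrist_force'],st['qd'],st['finger_force'])
E
```

```text
clock: 20.3
eef_pos: [523.2, 57.4, 241.2]
eef_rot: [-3.142, 0.0, 2.941]
wrist_force: [-0.0, -0.2, -0.5]
finger_gap: 23.9
finger_force: 3.0
clock: 21.4
eef_pos: [523.3, 57.5, 241.1]
eef_rot: [3.141, 0.002, 2.941]
wrist_force: [-5.6, 0.6, 11.5]
finger_gap: 22.7
finger_force: 50.0
(array([ 90.08277334, -19.88379328]), np.float64(0.3936135327437569))
grip along h from lying pivot -30.4431541914513
scene drum 0.8246349206349206
scene tinA 1.2099609375
scene tinB 0.4234920634920635
scene reel 0.437719298245614
[[227.5 203.8]
 [240.8 183.3]]
[[ 58  58  58  59  68 137 205 190 110]
 [ 58  58  58  65  98 165 196 139  67]
 [ 58  58  61  84 110 123 127  83  47]
 [ 58  59  75 106 117 109  88  57  48]
 [ 58  59  78 106 114  98  67  51  56]
 [ 58  57  61  82  90  77  56  57  59]
 [ 58  56  51  53  57  54  56  58  58]
 [ 59  58  57  55  55  56  58  58  58]
 [ 58  57  58  58  58  58  58  57  58]]
[[ 42  43  43  44  47 101 190 205 137]
 [ 50  50  54  56  78 166 211 168  81]
 [ 58  57  58  66 137 206 192 108  49]
 [ 58  58  60 104 190 208 143  63  43]
 [ 58  58  79 166 211 173  90  56  47]
 [ 58  64 134 205 194 116  62  59  56]
 [ 61 102 189 208 147  73  59  58  58]
 [ 78 165 211 176  93  60  58  56  54]
 [125 203 198 124  64  58  53  46  44]]
[-6.3  1.4 11.4] [0. 0. 0. 0. 0. 0.] 50.00750005245209
```

The stand is upright at 90.1°, still, gripped at 50 N and pressed lightly onto its shoes. The kickstand foot is where it should be, and the other items are unmoved.

```bash
python3 -c "
from cell import manip
print(manip.sign_off())"
```

```text
the job is handed in; nothing more can be done
None
```

I handed the job in at about 21 s: the bare-hub stand has its kickstand snapped down and stands upright on its shoes (about 90° in the camera), its grip sleeve still held at 50 N; its shoes slid about 20 mm back along the bench while it was being raised, and the drum stand, spare drum and tins look unmoved in the scene view.

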